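# Lock the specimen fence with its bar knob: feel the bite, then an eighth of a turn

## Task

Push the fixture's sliding fence up against the mounted specimen, until the specimen is held between the fence and the end stop. Then lock the fence: turn its bar knob clockwise (seen from above) until you feel it bite, and from there give it one eighth of a turn more, no further. Leave the fence closed on the specimen, the knob tight, and the lens can, the objective and the die plug standing where they are.

Things in the scene. Friction and masses are not known exactly. Their poses are not given: they have to be found in the camera images.
- fixture: Fixed fixture: aluminium base plate 80 x 287 x 12 mm on the bench. Origin in the underside; +z up, +y along the plate towards the end stop (dark steel block across the plate, top 36 mm above the bench). The plate spans y = -175 to +112 mm. A fixed grey bridge, 42 mm high, carries the knob at y = -25 mm. All else on the plate is below 46 mm. Never moves.
- stop_face (a point): Middle of the flat face of the end stop that the specimen is pressed against: 77 mm along the fixture's +y from its origin, 26 mm above the bench. The face is 52 mm wide between two side lips 20 mm long, and looks towards -y. Axes as the fixture's.
- specimen: Loose mounted specimen, a black round puck 30 mm across and 21 mm high with a bright patch on top, 25 g, lying on the base plate between fence and end stop. Origin: middle of its underside.
- fence (a joint): How far the fence has been pushed along the fixture's +y towards the end stop, m. The fence is a steel slide that runs under the bridge, with a flat jaw 56 mm wide and 37 mm above the bench at its front; it slides with about 5 N and stays where it is left. With the specimen held against the stop it reads 0.032; pushed on, it then resists firmly.
- tab (a point): Middle of the back face of the upright thumb tab at the fence's rear (-y) end, 38 mm above the bench: the place to push the fence, towards +y. Axes as the fixture's. The tab is 50 mm wide (x), 8 mm thick, top 45 mm above the bench. With the fence closed its back face is 103 mm behind the knob's axis, still clear of the bar's sweep.
- bar_mid (a point): Middle of the knob's bar, on its vertical axis over the bridge, 65 mm above the bench. The knob: a black hub 28 mm across, top 77 mm above the bench, with a level straight steel bar through it, 10 mm thick, ending in black balls 16 mm across, centred 70 mm from the axis on both sides. x axis along the bar towards point bar_end, z up. Turned anticlockwise it soon meets a dead stop.
- bar_end (a point): Centre of one of the bar's two ball ends (both look alike), 70 mm from the axis, 65 mm above the bench; goes clockwise seen from above as the knob is tightened. Loose, the knob turns with 0.05 N m (about 1 N, pushed 45 mm from the axis). After 70 to 170 degrees, different every time, it bites: about 0.29 N m (6 to 7 N at 45 mm), then climbing by 0.08 N m per rad. Stays where it is left.
- lens_can: Bystander: black round can, 40 mm across, 52 mm high, standing beside the fixture. Origin: middle of its underside.
- objective: Bystander: steel microscope objective, 26 mm across, 38 mm high, standing beside the fixture. Origin: middle of its underside.
- die_plug: Bystander: steel die plug, a plain cylinder 29 mm across, 30 mm high, standing beside the fixture. Origin: middle of its underside.
- lock_key (a point): Point hidden inside the knob's hub that turns with the knob, 0.15 mm off its axis, 38 mm above the bench. Only used to judge how far the knob stands past its bite; far too near the axis to help in measuring.
- lock_home (a point): Fixed point hidden inside the lock, 0.15 mm off the knob's axis: where lock_key comes when the knob stands an eighth of a turn past its bite. Too near the axis to be told from it by measuring, and its orientation means nothing: the bite must be felt.
- lock_over (a point): Like lock_home, but where lock_key would come if the knob were turned 95 degrees past its bite (overtightened).
Not all that is in view belongs to the job. What is shaped like the specimen but red is not meant.

How it is judged:
By the outcome, as a careful person would: the job done as asked, in the order asked, and still so for the second after the job is handed in, with the robot touching nothing.
It also fails if it takes over 61 s, if anything falls off the work surface, if the arm or the gripper's body presses on something with over 40 N, if the wrist force passes 120 N, or if a joint passes its speed limit or range.

## Robot

A 6-joint arm with a two-finger parallel gripper is mounted at the origin on a cart in front of the work surface, level with it; the furniture and walls round the work are solid. World frame = base frame: x ahead of the robot, y to its left, z up, the work surface at z = 0. Lengths are in m, angles in degrees, forces in N, time in s.
With the tool pointing down it reaches from about 0.375 to 0.9 m from the base axis. Payload 3.1 kg.
Tool frame: the origin (TCP) lies on the centre line of the jaws, within the pads' length; the fingertips stand finger_overhang ahead of it and the grasp point (between the pads) lies 5 mm behind it (finger_overhang is the distance from the TCP to the fingertips, in m); z points along the fingers, y is the line along which they close (so a half turn about z gives the same grasp; the last joint's range is limited). The gripper opens to 87 mm and grips with 3 to 60 N. Pads are 19 mm wide; open, the fingers measure 117 mm over their backs; the gripper's body (75 mm by 190 mm) begins 51 mm behind the grasp point.
Start: joints at [55.147, 30.224, 82.088, -0, 67.689, -10.227], TCP at [0.26, 0.568, 0.237] pointing down, gripper open.
Joint ranges: [-176.69, 176.69], [-43.24, 126.21], [12.49, 139.97], [-82, 262], [0, 151.66], [-163.58, 163.58]. Speed limits (degrees/s): [159.86, 159.86, 180, 180, 180, 180].

## Interface

Orientations are given as a 3x3 rotation matrix whose columns are the frame's x, y, z axes.
In Python, from rig import read_state, capture, calibration, hand_in, finger_overhang gives the robot as it stands.
- The arm moves only by the tool send_rows, never from a script. Its argument "plan" is a list of rows, each a list of 5 numbers: the closure in counts, from 0 (fully open) to 255 (shut), then the shift along the tool's x, y, z in m, then the turn about the tool's z in rad. A call has 1 to 20 rows; each row shifts and turns the commanded pose from where the row before left it, along the tool's axes as they then stand; what a row does not reach is not made up. A row lasts 1/12 s, in which the tool goes at most 41.7 mm and 7.16 degrees, less where a joint would pass 70% of its speed; a pose out of reach is approached as far as the arm can. A call is refused whole if a number of a shift passes 0.0417 or a number of a turn 0.125, either way. A call with a gripper value outside its range is refused whole. The fingers move at their own pace and stop on an object; the grip force is fixed at half the most. Time passes only in rows, so rows that do not move let the fingers close. It gives the time, the measured TCP pose, the force, the opening and the grip force at its end, in the units of the state.
- read_state(): the state, without advancing time (a new reading comes with each control period).
- capture(name): name is "scene" or "top" or "wrist"; returns (picture, depth): 480x640x3 uint8, blue, green, red; 480x640 float32, m along the optical axis (not along the pixel's ray), 0 where there is no reading.
- calibration(name): a dict with "fx", "fy", "cx", "cy" (pixels), "dist_coeffs" ([k1, k2, p1, p2, k3] as OpenCV has them; the pictures are not rectified), "xyz" and "rotation" of the camera in the world. Camera axes: x right, y down, z forward; pixel columns grow to the right and rows downward; lengths in m; the calibration is good to about 2 mm. A picture is of the moment at which its call begins: read the wrist's pose just before it. calibration takes no time and is no camera call; for the wrist camera it gives the pose at the moment of the call.
- hand_in(): hands the job in; it is judged then, once.
The state is a dict: "time_s": time; "joint_positions": joint angles; "qvel": joint speeds; "tau": joint torques, N m; "position": TCP position; "tcp_rot": TCP orientation; "force": force on the tool from outside, world axes, zero at the start; "moment": the same for the moment, N m; "opening": opening from 0.0 (shut) to 1.0 (fully open); "grasp_force": force on a finger pad.
Only numpy, scipy, OpenCV 4.12 (cv2) and the standard library are available. Lean on these libraries where they do the work, as an engineer would, in place of code of your own. Each camera call takes 0.05 s, during which the arm holds its last target. There are 200 camera calls.

## Working session

There is one attempt and no reset: what is moved stays moved. The work goes in short steps, Python scripts to look and compute and a tool call to move; the robot and the scene stay as the last step left them, time stands still between calls to the robot, and variables do not carry over. Pictures are saved under pics/ and viewed, at most 10 in all, crops included, and the job is handed in when it is done.

Besides the shell and the picture viewer there is one more tool, called after ">>>" by a JSON object that holds its "method" and its "body". send_rows: Moves the arm, as the interface text tells. Its arguments: {"type":"object","properties":{"plan":{"type":"array","items":{"type":"array","items":{"type":"number"}}}},"required":["plan"]}

```bash
mkdir -p pics
python3 - <<'E'
from rig import *
import cv2, numpy as np
print(finger_overhang)
s=read_state();print(s['time_s'],s['position'],s['tcp_rot'],s['force'],s['opening'])
for n in("scene","top"):
    p,d=capture(n);cv2.imwrite(f"pics/{n}0.png",p);np.savez(f"{n}0.npz",p=p,d=d);c=calibration(n);print(n,c)
E
```

```text
0.014
0.0 [0.25998055 0.56758459 0.23558441] [[-9.09049445e-01  4.16686428e-01 -1.23594435e-03]
 [ 4.16688080e-01  9.09047816e-01 -1.76423416e-03]
 [ 3.88400078e-04 -2.11877936e-03 -9.99997680e-01]] [ 0.25373484 -0.16489554 -0.3370735 ] 1.0014194519969903
scene {'fx': 534.0011036678151, 'fy': 534.0011036678151, 'cx': 321.89528359075, 'cy': 227.21909018766434, 'dist_coeffs': array([-0.09237669,  0.        ,  0.        ,  0.        ,  0.        ]), 'xyz': array([-0.02353088,  0.49793669,  0.47527667]), 'rotation': array([[-0.66366684, -0.35786746,  0.65686925],
       [-0.74786618,  0.29915766, -0.59262203],
       [ 0.01557268, -0.88455389, -0.46617799]])}
top {'fx': 443.96265504138825, 'fy': 443.96265504138825, 'cx': 318.9527498404781, 'cy': 234.61181071489173, 'dist_coeffs': array([-0.10182039,  0.        ,  0.        ,  0.        ,  0.        ]), 'xyz': array([ 0.38474976, -0.02928436,  0.89380871]), 'rotation': array([[ 2.78584879e-02, -9.88399605e-01,  1.49298779e-01],
       [-9.99603724e-01, -2.81490245e-02,  1.67205452e-04],
       [ 4.03734918e-03, -1.49244274e-01, -9.88792115e-01]])}
```

View pics/top0.png

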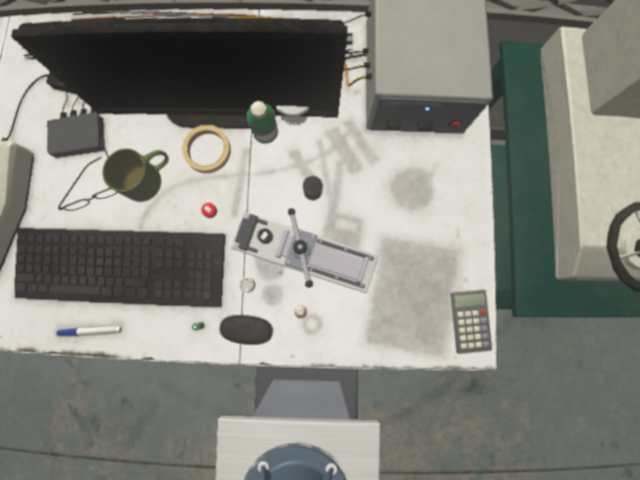

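View pics/scene0.png

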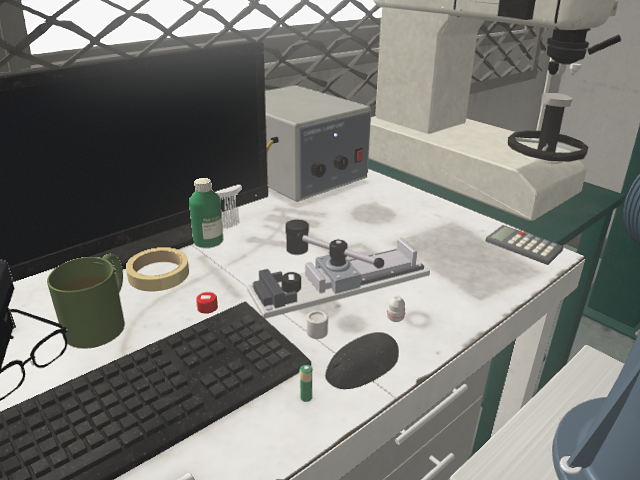

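The top view shows the stop at about (245,233), specimen (265,236), knob hub (300,247), balls (292,212) and (309,284), tab at about (372,270), lens can (313,187), objective (300,312) and die plug (247,285). I'll zoom in to get exact pixels.

```bash
cat > h.py <<'E'
import numpy as np, cv2
from rig import *
def ray(c,uv):
    K=np.array([[c['fx'],0,c['cx']],[0,c['fy'],c['cy']],[0,0,1]])
    q=cv2.undistortPoints(np.array(uv,float).reshape(-1,1,2),K,c['dist_coeffs']).reshape(-1,2)
    return np.c_[q,np.ones(len(q))]@np.array(c['rotation']).T
def onz(c,uv,z):
    r=ray(c,uv); z=np.broadcast_to(z,len(r)); return c['xyz']+r*((z-c['xyz'][2])/r[:,2])[:,None]
def proj(c,P):
    K=np.array([[c['fx'],0,c['cx']],[0,c['fy'],c['cy']],[0,0,1]])
    R=np.array(c['rotation']).T
    return cv2.projectPoints(np.array(P,float).reshape(-1,1,3),cv2.Rodrigues(R)[0],-R@c['xyz'],K,c['dist_coeffs'])[0].reshape(-1,2)
E
python3 - <<'E'
from h import *
z=np.load("top0.npz");p=z['p'];d=z['d']
cr=p[170:330,225:385];cv2.imwrite("pics/topc.png",cv2.resize(cr,(600,600),interpolation=cv2.INTER_CUBIC)) if 0 else cv2.imwrite("pics/topc.png",cv2.resize(cr[:150],(800,750))[:600] if 0 else cv2.resize(cr,(600,600)))
c=calibration("top")
n=["ballA","hub","ballB","tab","can","obj","plug","spec"]
uv=[(292,212),(300,246),(309,284),(374,271),(313,187),(300,311),(247,285),(265,236)]
for a,b,q in zip(n,uv,onz(c,uv,[.065,.077,.065,.045,.052,.038,.03,.033])): print(a,b,q.round(4),d[b[1],b[0]])
E
```

```text
ballA (292, 212) [0.5519 0.0233 0.065 ] 0.83780706
hub (300, 246) [0.4857 0.0054 0.077 ] 0.81870395
ballB (309, 284) [ 0.4165 -0.0132  0.065 ] 0.81572837
tab (374, 271) [ 0.4455 -0.1365  0.045 ] 0.0
can (313, 187) [ 0.6055 -0.0149  0.052 ] 0.8642581
obj (300, 311) [0.3658 0.0029 0.038 ] 0.8458297
plug (247, 285) [0.4123 0.1077 0.03  ] 0.8593128
spec (265, 236) [0.509  0.0766 0.033 ] 0.8730644
```

View pics/topc.png

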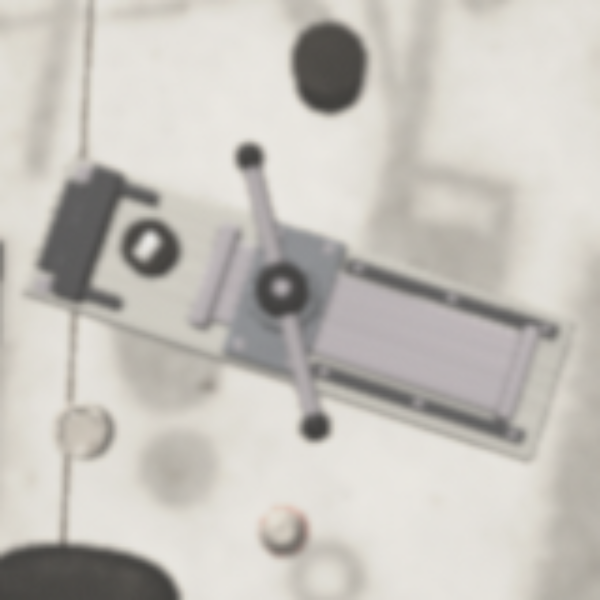

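The zoomed view (3.75×) shows the balls at (250,156) and (315,427), the hub at (281,290), the tab's top back edge from about (545,335) to (512,422), and the plate corners at (82,160), (25,293), (575,322) and (530,460). The path behind the tab is free.

Run:
```python
from h import *
c=calibration("top")
f=lambda L:[(225+(x+.5)/3.75-.5,170+(y+.5)/3.75-.5) for x,y in L]
b=onz(c,f([(250,156),(315,427),(281,290)]),[.065,.065,.077]);print(b.round(4))
m=b[:2].mean(0);v=b[0]-b[1];print("mid",m.round(4),np.degrees(np.arctan2(v[1],v[0])),np.linalg.norm(v))
k=onz(c,f([(90,160),(25,293),(575,322),(530,460)]),[.012]*4);print(k.round(4))
fy=k[:2].mean(0)-k[2:].mean(0);fx=(k[0]+k[2]-k[1]-k[3])/2
print("len",np.linalg.norm(fy),np.linalg.norm(fx),np.degrees(np.arctan2(fy[1],fy[0])),np.degrees(np.arctan2(fx[1],fx[0])))
e=fy/np.linalg.norm(fy);t=onz(c,f([(545,335),(512,422)]),[.045]*2);print("tab",t.round(4),t.mean(0),(t-m)@e)
pos=(.5*(m)+.5*b[2]);
for d in(.135,.103,.165,.155):print(d,(m-d*e).round(4))
s=read_state();print(s['position'],np.degrees(np.arctan2(s['tcp_rot'][1,1],s['tcp_rot'][0,1])))
```

```text
[[ 0.5534  0.0247  0.065 ]
 [ 0.4175 -0.0125  0.065 ]
 [ 0.4839  0.0061  0.077 ]]
mid [0.4854 0.0061 0.065 ] 15.329540853629062 0.14095343640144972
[[ 0.5596  0.1147  0.012 ]
 [ 0.4862  0.1459  0.012 ]
 [ 0.479  -0.1483  0.012 ]
 [ 0.4053 -0.1252  0.012 ]]
len 0.27901609981928116 0.07840617005785182 73.17778810981675 -20.230101314112343
tab [[ 0.4684 -0.1285  0.045 ]
 [ 0.4235 -0.1122  0.045 ]] [ 0.44594565 -0.12032099  0.045     ] [-0.13373372 -0.13114991]
0.135 [ 0.4464 -0.1231  0.065 ]
0.103 [ 0.4556 -0.0925  0.065 ]
0.165 [ 0.4377 -0.1518  0.065 ]
0.155 [ 0.4406 -0.1423  0.065 ]
[0.26002481 0.56763721 0.23565121] 65.37646975631147
```

>>> {"method": "send_rows", "body": {"plan": [[255,0,0,0,-0.067],[255,0,0,0,-0.067],[255,-0.027,-0.02,0,0],[255,-0.027,-0.02,0,0],[255,-0.027,-0.02,0,0],[255,-0.027,-0.02,0,0],[255,-0.027,-0.02,0,0],[255,-0.027,-0.02,0,0],[255,-0.027,-0.02,0,0],[255,-0.027,-0.02,0,0],[255,-0.027,-0.02,0,0],[255,-0.027,-0.02,0,0],[255,0,0,0,0]]}}

```text
time_s: 1.18
position: [0.4642, 0.2938, 0.2364]
tcp_rot: [[-0.955, 0.296, 0.002], [0.296, 0.955, -0.002], [-0.003, -0.001, -1.0]]
force: [-0.5, 0.0, -0.4]
opening: 0.096
grasp_force: 0.0
```

>>> {"method": "send_rows", "body": {"plan": [[255,-0.0085,-0.0338,0,0],[255,-0.0085,-0.0338,0,0],[255,-0.0085,-0.0338,0,0],[255,-0.0085,-0.0338,0,0],[255,-0.0085,-0.0338,0,0],[255,-0.0085,-0.0338,0,0],[255,-0.0085,-0.0338,0,0],[255,-0.0085,-0.0338,0,0],[255,-0.0085,-0.0338,0,0],[255,-0.0085,-0.0338,0,0],[255,-0.0085,-0.0338,0,0],[255,-0.0085,-0.0338,0,0],[255,-0.0085,-0.0338,0,0],[255,0,0,0,0],[255,0,0,0,0]]}}

```text
time_s: 2.43
position: [0.4379, -0.1556, 0.2363]
tcp_rot: [[-0.955, 0.295, -0.0], [0.295, 0.955, 0.001], [0.0, 0.0, -1.0]]
force: [-0.1, 0.8, 0.4]
opening: 0.009
grasp_force: 0.0
```

>>> {"method": "send_rows", "body": {"plan": [[255,0,0,0.028,0],[255,0,0,0.028,0],[255,0,0,0.028,0],[255,0,0,0.028,0],[255,0,0,0.028,0],[255,0,0,0.028,0],[255,0,0,0.028,0],[255,0,0,0,0],[255,0,0,0,0]]}}

```text
time_s: 3.18
position: [0.4369, -0.1523, 0.0396]
tcp_rot: [[-0.957, 0.29, -0.004], [0.29, 0.957, 0.003], [0.005, 0.002, -1.0]]
force: [-0.3, -0.5, 0.9]
opening: 0.006
grasp_force: 0.0
```

>>> {"method": "send_rows", "body": {"plan": [[255,0,0.005,0,0],[255,0,0.005,0,0],[255,0,0.005,0,0],[255,0,0.003,0,0],[255,0,0,0,0]]}}

```text
time_s: 3.6
position: [0.4438, -0.1365, 0.0417]
tcp_rot: [[-0.957, 0.29, 0.002], [0.29, 0.957, -0.001], [-0.002, -0.0, -1.0]]
force: [0.9, -0.6, -0.2]
opening: 0.004
grasp_force: 0.0
```

Run:
```python
from h import *
p,d=capture("scene");cv2.imwrite("pics/s1.png",cv2.resize(p[200:380,220:460],(800,600)))
```

```text
(no output)
```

View pics/s1.png

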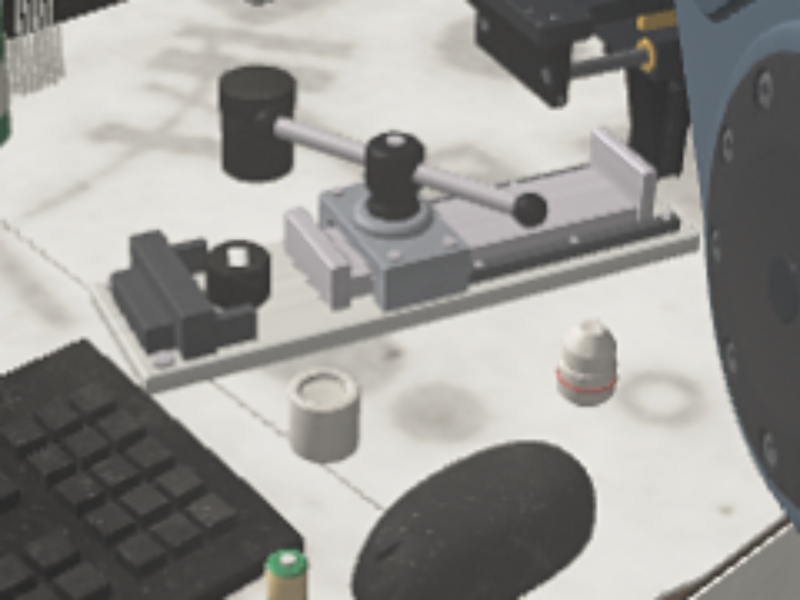

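The closed fingers stand just behind the tab (crop about 650,170), the fence is still open, and the specimen sits between the jaw and the stop lips. Now I'll push.

>>> {"method": "send_rows", "body": {"plan": [[255,0,0.004,0,0],[255,0,0.004,0,0],[255,0,0.004,0,0],[255,0,0.004,0,0],[255,0,0,0,0]]}}

```text
time_s: 4.07
position: [0.4481, -0.1219, 0.0407]
tcp_rot: [[-0.957, 0.291, 0.0], [0.291, 0.957, -0.001], [-0.001, -0.001, -1.0]]
force: [-0.7, -1.2, 1.4]
opening: 0.006
grasp_force: 1.0
```

>>> {"method": "send_rows", "body": {"plan": [[255,0,0.003,0,0],[255,0,0.003,0,0],[255,0,0.003,0,0],[255,0,0.003,0,0],[255,0,0,0,0]]}}

```text
time_s: 4.48
position: [0.4515, -0.1106, 0.0407]
tcp_rot: [[-0.957, 0.291, 0.0], [0.291, 0.957, -0.001], [-0.0, -0.0, -1.0]]
force: [-0.4, -2.6, 1.7]
opening: 0.006
grasp_force: 1.6
```

>>> {"method": "send_rows", "body": {"plan": [[255,0,0.002,0,0],[255,0,0.002,0,0],[255,0,0,0,0]]}}

```text
time_s: 4.73
position: [0.4526, -0.1069, 0.0407]
tcp_rot: [[-0.957, 0.291, 0.0], [0.291, 0.957, -0.0], [-0.0, -0.0, -1.0]]
force: [-1.7, -3.9, 3.7]
opening: 0.0
grasp_force: 2.0
```

>>> {"method": "send_rows", "body": {"plan": [[255,0,0.002,0,0],[255,0,0.001,0,0],[255,0,0,0,0]]}}

```text
time_s: 4.98
position: [0.4535, -0.104, 0.0406]
tcp_rot: [[-0.957, 0.291, 0.0], [0.291, 0.957, -0.0], [-0.0, -0.0, -1.0]]
force: [-2.0, -4.2, 3.6]
opening: 0.005
grasp_force: 2.3
```

Run:
```python
from h import *
s=read_state();print(s['position'],s['force'],s['grasp_force'])
p,d=capture("scene");cv2.imwrite("pics/s2.png",cv2.resize(p[200:380,220:460],(800,600)))
```

```text
[ 0.45347334 -0.10400293  0.04063349] [-1.9599606  -4.17023652  3.6075057 ] 2.259119600057602
```

View pics/s2.png

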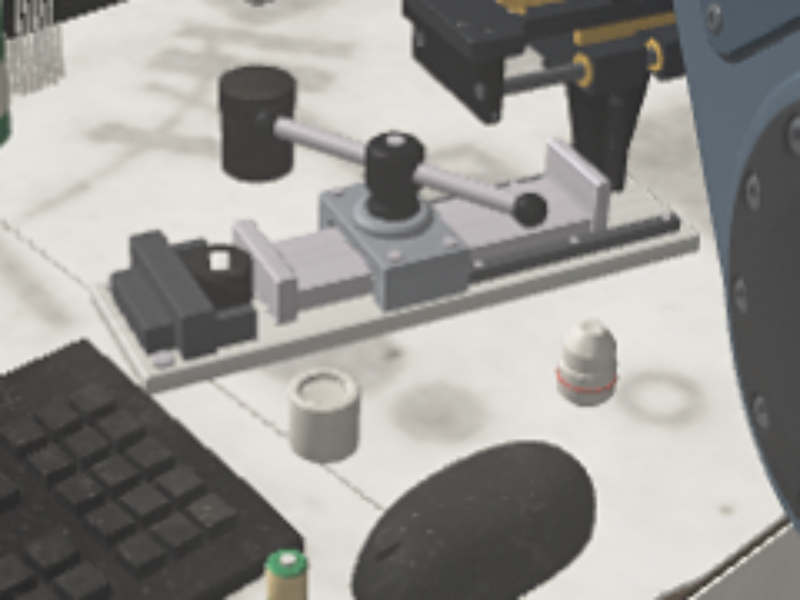

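The fence has advanced, with its jaw now at about (265,270) and touching the specimen at (220,270). The force is still at the sliding level, so I'll push on until it resists firmly.

>>> {"method": "send_rows", "body": {"plan": [[255,0,0.0015,0,0],[255,0,0.0015,0,0],[255,0,0,0,0]]}}

```text
time_s: 5.28
position: [0.4541, -0.1019, 0.0407]
tcp_rot: [[-0.957, 0.29, -0.0], [0.29, 0.957, -0.002], [-0.0, -0.002, -1.0]]
force: [-4.5, -8.7, 4.3]
opening: 0.002
grasp_force: 5.2
```

>>> {"method": "send_rows", "body": {"plan": [[255,0,0.001,0,0],[255,0,0.001,0,0],[255,0,0,0,0]]}}

```text
time_s: 5.53
position: [0.4542, -0.1017, 0.0407]
tcp_rot: [[-0.958, 0.288, -0.001], [0.288, 0.958, -0.004], [0.0, -0.004, -1.0]]
force: [-8.5, -18.4, 4.3]
opening: 0.003
grasp_force: 10.3
```

The fence is firmly closed at about 20 N. I'll back off, lift, and go behind the bar's near end.

>>> {"method": "send_rows", "body": {"plan": [[255,0,-0.005,0,0],[255,0,-0.007,0,0],[255,0,-0.005,0,0],[255,0,0,-0.03,0],[255,0,0,-0.035,0],[255,0,0,0,0],[255,0.008,0.026,0,0],[255,0.008,0.026,0,0],[255,0.008,0.026,0,0],[255,0,0,0,-0.112],[255,0,0,0,-0.112],[255,0,0,0,-0.112],[255,0,0,0,-0.112],[255,0,0,0,-0.112],[255,0,0,0,0],[255,0,0,0,0]]}}

```text
time_s: 6.87
position: [0.4495, -0.0333, 0.1052]
tcp_rot: [[-0.966, -0.258, -0.001], [-0.258, 0.966, 0.001], [0.0, 0.001, -1.0]]
force: [0.1, -0.0, 0.2]
opening: 0.004
grasp_force: 0.0
```

Run:
```python
from h import *
s=read_state();print(s['position'],s['tcp_rot'],s['force'],s['moment'],s['joint_positions'])
p,d=capture("scene");cv2.imwrite("pics/s3.png",cv2.resize(p[200:380,220:460],(800,600)))
```

```text
[ 0.44946862 -0.03327002  0.10519755] [[-9.66065019e-01 -2.58298364e-01 -5.77275706e-04]
 [-2.58298682e-01  9.66064941e-01  5.66589735e-04]
 [ 4.11336620e-04  6.96472077e-04 -9.99999673e-01]] [ 0.08310719 -0.01235762  0.22563442] [-0.01934491  0.04854149 -0.00048874] [-1.85046518e+01  3.05537623e+01  1.13421324e+02  3.44596188e-02
  3.60665869e+01 -1.23501643e+02]
```

View pics/s3.png

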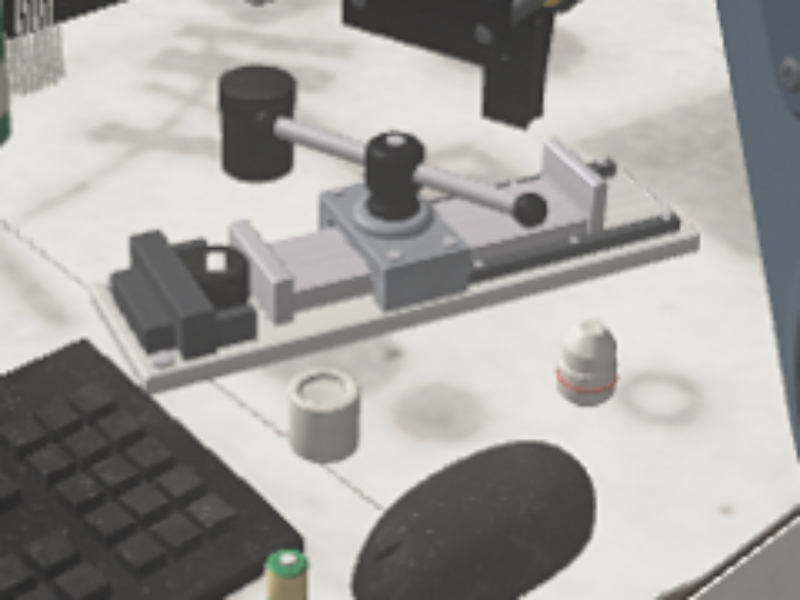

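The fence stays closed (jaw at 265,270). The fingertip at (515,120) hangs behind the near side of the bar (ball at 530,210). Descend and start the loose part.

>>> {"method": "send_rows", "body": {"plan": [[255,0,0,0.013,0],[255,0,0,0.013,0],[255,0,0,0.013,0],[255,0,0,0,0],[255,0,0.005,0,0],[255,0,0.005,0,0],[255,0,0.003,0,0],[255,0,0,0,0]]}}

```text
time_s: 7.58
position: [0.446, -0.0202, 0.0671]
tcp_rot: [[-0.965, -0.262, 0.0], [-0.262, 0.965, 0.0], [-0.0, -0.0, -1.0]]
force: [-0.2, 0.2, -0.6]
opening: 0.004
grasp_force: 0.0
```

>>> {"method": "send_rows", "body": {"plan": [[255,0.0011,0.0036,0,0.08],[255,0.0011,0.0036,0,0.08],[255,0.0011,0.0036,0,0.08],[255,0,0,0,0]]}}

```text
time_s: 7.92
position: [0.4412, -0.0106, 0.0671]
tcp_rot: [[-1.0, -0.023, 0.001], [-0.023, 1.0, -0.0], [-0.001, -0.0, -1.0]]
force: [0.9, 0.8, 0.0]
opening: 0.007
grasp_force: 0.0
```

>>> {"method": "send_rows", "body": {"plan": [[255,0.0011,0.0036,0,0.08],[255,0.0011,0.0036,0,0.08],[255,0.0011,0.0036,0,0.08],[255,0.0011,0.0036,0,0.08],[255,0.0011,0.0036,0,0.08],[255,0.0011,0.0036,0,0.08],[255,0,0,0,0],[255,0,0,0,0]]}}

```text
time_s: 8.58
position: [0.4386, 0.0112, 0.0668]
tcp_rot: [[-0.9, 0.437, 0.001], [0.437, 0.9, -0.0], [-0.001, 0.0, -1.0]]
force: [0.2, 0.5, 0.3]
opening: 0.004
grasp_force: 0.0
```

```bash
cat >> h.py <<'E'
AX=np.array([.4850,.0061])
def st():
    s=read_state();R=s['tcp_rot'];d=AX-s['position'][:2];yaw=np.degrees(np.arctan2(R[1,1],R[0,1]))
    f=s['force'];r=s['position'][:2]+.0145*R[:2,1]-AX
    print(round(s['time_s'],2),'a',(d@R[:2,0]).round(4),(d@R[:2,1]).round(4),'yaw',yaw.round(2),'Ftool',(f@R).round(2),'M',s['moment'].round(3),'T',(r[0]*f[1]-r[1]*f[0]).round(3),'tau1',s['tau'][[0,5]])
E
python3 - <<'E'
from h import *
st()
p,d=capture("scene");cv2.imwrite("pics/s4.png",cv2.resize(p[200:380,220:460],(800,600)))
E
```

```text
8.58 a -0.044 0.0156 yaw 64.1 Ftool [ 0.08  0.53 -0.28] M [ 0.003 -0.     0.022] T -0.023 tau1 [0.1292822  0.06303997]
```

View pics/s4.png

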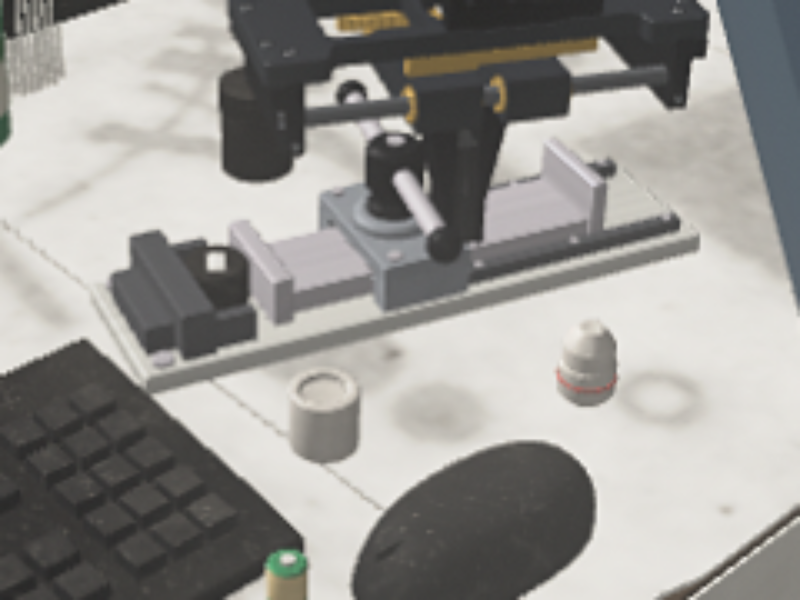

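The bar has turned with the finger: the near ball is at (440,245) and the finger is right behind it. The gripper passes well above the can. Continue to about 64°, then take small felt steps.

>>> {"method": "send_rows", "body": {"plan": [[255,0.0011,0.0036,0,0.08],[255,0.0011,0.0036,0,0.08],[255,0.0011,0.0036,0,0.08],[255,0.0011,0.0036,0,0.08],[255,0.0011,0.0036,0,0.08],[255,0,0,0,0],[255,0,0,0,0]]}}

```text
time_s: 9.22
position: [0.4443, 0.0288, 0.0666]
tcp_rot: [[-0.658, 0.753, 0.0], [0.753, 0.658, -0.0], [-0.0, 0.0, -1.0]]
force: [0.1, -0.2, 0.5]
opening: 0.002
grasp_force: 0.0
```

>>> {"method": "send_rows", "body": {"plan": [[255,0.0007,0.00224,0,0.05],[255,0,0,0,0],[255,0,0,0,0]]}}

```text
time_s: 9.47
position: [0.4454, 0.0308, 0.0665]
tcp_rot: [[-0.619, 0.785, -0.0], [0.785, 0.619, 0.0], [0.0, -0.0, -1.0]]
force: [-0.6, 0.5, 0.1]
opening: 0.001
grasp_force: 0.1
```

>>> {"method": "send_rows", "body": {"plan": [[255,0.0007,0.00224,0,0.05],[255,0,0,0,0],[255,0,0,0,0]]}}

```text
time_s: 9.72
position: [0.4467, 0.0328, 0.0665]
tcp_rot: [[-0.579, 0.815, -0.0], [0.815, 0.579, 0.0], [0.0, -0.0, -1.0]]
force: [-0.5, -0.1, -0.0]
opening: 0.004
grasp_force: 0.2
```

>>> {"method": "send_rows", "body": {"plan": [[255,0.0007,0.00224,0,0.05],[255,0,0,0,0],[255,0,0,0,0]]}}

```text
time_s: 9.97
position: [0.4482, 0.0347, 0.0666]
tcp_rot: [[-0.537, 0.843, 0.0], [0.843, 0.537, 0.0], [-0.0, 0.0, -1.0]]
force: [-1.0, 0.2, 0.7]
opening: 0.008
grasp_force: 0.1
```

>>> {"method": "send_rows", "body": {"plan": [[255,0.0007,0.00224,0,0.05],[255,0,0,0,0],[255,0,0,0,0]]}}

```text
time_s: 10.22
position: [0.4498, 0.0365, 0.0666]
tcp_rot: [[-0.495, 0.869, 0.0], [0.869, 0.495, 0.0], [-0.0, 0.0, -1.0]]
force: [-0.4, 0.0, -0.7]
opening: 0.002
grasp_force: 0.1
```

```bash
python3 -c "
from h import *
st()"
```

```text
10.22 a -0.0438 0.0156 yaw 29.64 Ftool [ 0.23 -0.36  0.74] M [-0.068  0.075  0.073] T 0.016 tau1 [0.05386819 0.03517295]
```

>>> {"method": "send_rows", "body": {"plan": [[255,0.0007,0.00224,0,0.05],[255,0,0,0,0],[255,0,0,0,0]]}}

```text
time_s: 10.47
position: [0.4514, 0.0382, 0.0665]
tcp_rot: [[-0.45, 0.893, 0.0], [0.893, 0.45, 0.0], [-0.0, 0.0, -1.0]]
force: [-0.8, 0.1, 0.5]
opening: 0.005
grasp_force: 0.1
```

>>> {"method": "send_rows", "body": {"plan": [[255,0.0007,0.00224,0,0.05],[255,0,0,0,0],[255,0,0,0,0]]}}

```text
time_s: 10.72
position: [0.4531, 0.0399, 0.0666]
tcp_rot: [[-0.405, 0.914, 0.0], [0.914, 0.405, 0.0], [-0.0, 0.0, -1.0]]
force: [-0.4, 0.4, 0.0]
opening: 0.008
grasp_force: 0.1
```

>>> {"method": "send_rows", "body": {"plan": [[255,0.0007,0.00224,0,0.05],[255,0,0,0,0],[255,0,0,0,0]]}}

```text
time_s: 10.97
position: [0.4549, 0.0414, 0.0666]
tcp_rot: [[-0.359, 0.933, 0.0], [0.933, 0.359, 0.0], [-0.0, 0.0, -1.0]]
force: [-0.5, -0.1, 0.3]
opening: 0.006
grasp_force: 0.1
```

>>> {"method": "send_rows", "body": {"plan": [[255,0.0007,0.00224,0,0.05],[255,0,0,0,0],[255,0,0,0,0]]}}

```text
time_s: 11.22
position: [0.4567, 0.0428, 0.0665]
tcp_rot: [[-0.312, 0.95, 0.0], [0.95, 0.312, 0.0], [-0.0, 0.0, -1.0]]
force: [-0.3, 0.8, 0.2]
opening: 0.009
grasp_force: 0.1
```

>>> {"method": "send_rows", "body": {"plan": [[255,0.0007,0.00224,0,0.05],[255,0,0,0,0],[255,0,0,0,0]]}}

```text
time_s: 11.47
position: [0.4586, 0.0442, 0.0666]
tcp_rot: [[-0.264, 0.965, 0.0], [0.965, 0.264, 0.0], [-0.0, 0.0, -1.0]]
force: [0.2, 0.8, 1.0]
opening: 0.005
grasp_force: 0.1
```

```bash
python3 -c "
from h import *
st()"
```

```text
11.47 a -0.0437 0.0154 yaw 15.31 Ftool [ 0.71  0.37 -1.  ] M [-0.069  0.128  0.005] T -0.017 tau1 [0.01803762 0.03501283]
```

>>> {"method": "send_rows", "body": {"plan": [[255,0.0007,0.00224,0,0.05],[255,0,0,0,0],[255,0,0,0,0]]}}

```text
time_s: 11.72
position: [0.4606, 0.0455, 0.0665]
tcp_rot: [[-0.216, 0.976, 0.0], [0.976, 0.216, -0.0], [-0.0, 0.0, -1.0]]
force: [-0.2, 0.1, -0.4]
opening: 0.006
grasp_force: 0.1
```

>>> {"method": "send_rows", "body": {"plan": [[255,0.0007,0.00224,0,0.05],[255,0,0,0,0],[255,0,0,0,0]]}}

```text
time_s: 11.97
position: [0.4626, 0.0466, 0.0666]
tcp_rot: [[-0.166, 0.986, 0.0], [0.986, 0.166, -0.0], [-0.0, 0.0, -1.0]]
force: [-0.1, 0.3, 0.8]
opening: 0.006
grasp_force: 0.1
```

>>> {"method": "send_rows", "body": {"plan": [[255,0.0007,0.00224,0,0.05],[255,0,0,0,0],[255,0,0,0,0]]}}

```text
time_s: 12.22
position: [0.4648, 0.0477, 0.0666]
tcp_rot: [[-0.117, 0.993, 0.0], [0.993, 0.117, -0.0], [-0.0, 0.0, -1.0]]
force: [-0.3, -0.8, 0.1]
opening: 0.005
grasp_force: 0.1
```

>>> {"method": "send_rows", "body": {"plan": [[255,0.0007,0.00224,0,0.05],[255,0,0,0,0],[255,0,0,0,0]]}}

```text
time_s: 12.47
position: [0.4669, 0.0486, 0.0666]
tcp_rot: [[-0.067, 0.998, 0.0], [0.998, 0.067, -0.0], [-0.0, 0.0, -1.0]]
force: [-0.4, -1.0, -0.1]
opening: 0.005
grasp_force: 0.1
```

>>> {"method": "send_rows", "body": {"plan": [[255,0.0007,0.00224,0,0.05],[255,0,0,0,0],[255,0,0,0,0]]}}

```text
time_s: 12.72
position: [0.4691, 0.0495, 0.0665]
tcp_rot: [[-0.017, 1.0, 0.0], [1.0, 0.017, 0.0], [-0.0, 0.0, -1.0]]
force: [-1.0, -0.9, -0.1]
opening: 0.006
grasp_force: 0.1
```

```bash
python3 -c "
from h import *
st()"
```

```text
12.72 a -0.0436 0.0151 yaw 0.99 Ftool [-0.86 -0.98  0.06] M [-0.127  0.157  0.042] T 0.043 tau1 [0.09377306 0.03232171]
```

>>> {"method": "send_rows", "body": {"plan": [[255,0.0007,0.00224,0,0.05],[255,0,0,0,0],[255,0,0,0,0]]}}

```text
time_s: 12.97
position: [0.4713, 0.0502, 0.0666]
tcp_rot: [[0.033, 0.999, 0.0], [0.999, -0.033, -0.0], [-0.0, 0.0, -1.0]]
force: [-0.6, 0.6, -0.0]
opening: 0.007
grasp_force: 0.1
```

>>> {"method": "send_rows", "body": {"plan": [[255,0.0007,0.00224,0,0.05],[255,0,0,0,0],[255,0,0,0,0]]}}

```text
time_s: 13.22
position: [0.4736, 0.0508, 0.0666]
tcp_rot: [[0.083, 0.997, 0.0], [0.997, -0.083, -0.0], [0.0, 0.0, -1.0]]
force: [-0.4, 0.4, -0.4]
opening: 0.007
grasp_force: 0.2
```

>>> {"method": "send_rows", "body": {"plan": [[255,0.0007,0.00224,0,0.05],[255,0,0,0,0],[255,0,0,0,0]]}}

```text
time_s: 13.47
position: [0.4759, 0.0513, 0.0666]
tcp_rot: [[0.132, 0.991, 0.0], [0.991, -0.132, -0.0], [0.0, 0.0, -1.0]]
force: [-0.2, -0.2, 0.2]
opening: 0.005
grasp_force: 0.2
```

>>> {"method": "send_rows", "body": {"plan": [[255,0.0007,0.00224,0,0.05],[255,0,0,0,0],[255,0,0,0,0]]}}

```text
time_s: 13.72
position: [0.4782, 0.0517, 0.0665]
tcp_rot: [[0.182, 0.983, 0.0], [0.983, -0.182, -0.0], [0.0, 0.0, -1.0]]
force: [-0.1, 0.7, -1.0]
opening: 0.009
grasp_force: 0.2
```

>>> {"method": "send_rows", "body": {"plan": [[255,0.0007,0.00224,0,0.05],[255,0,0,0,0],[255,0,0,0,0]]}}

```text
time_s: 13.97
position: [0.4806, 0.052, 0.0666]
tcp_rot: [[0.231, 0.973, 0.0], [0.973, -0.231, -0.0], [0.0, 0.0, -1.0]]
force: [-1.0, 0.5, -0.3]
opening: 0.006
grasp_force: 0.2
```

```bash
python3 -c "
from h import *
st()"
```

```text
13.97 a -0.0437 0.0149 yaw -13.34 Ftool [ 0.26 -1.09  0.34] M [-0.125  0.146  0.021] T 0.048 tau1 [0.05737965 0.03168542]
```

>>> {"method": "send_rows", "body": {"plan": [[255,0.0007,0.00224,0,0.05],[255,0,0,0,0],[255,0,0,0,0]]}}

```text
time_s: 14.22
position: [0.4829, 0.0522, 0.0666]
tcp_rot: [[0.279, 0.96, 0.0], [0.96, -0.279, -0.0], [0.0, 0.0, -1.0]]
force: [0.2, 0.4, 0.2]
opening: 0.006
grasp_force: 0.2
```

>>> {"method": "send_rows", "body": {"plan": [[255,0.0007,0.00224,0,0.05],[255,0,0,0,0],[255,0,0,0,0]]}}

```text
time_s: 14.47
position: [0.4853, 0.0522, 0.0666]
tcp_rot: [[0.327, 0.945, 0.0], [0.945, -0.327, -0.0], [0.0, 0.0, -1.0]]
force: [-1.5, -0.6, 0.7]
opening: 0.004
grasp_force: 0.1
```

>>> {"method": "send_rows", "body": {"plan": [[255,0.0007,0.00224,0,0.05],[255,0,0,0,0],[255,0,0,0,0]]}}

```text
time_s: 14.72
position: [0.4876, 0.0521, 0.0666]
tcp_rot: [[0.373, 0.928, 0.0], [0.928, -0.373, -0.0], [0.0, 0.0, -1.0]]
force: [-1.5, -0.1, -0.4]
opening: 0.001
grasp_force: 0.1
```

>>> {"method": "send_rows", "body": {"plan": [[255,0.0007,0.00224,0,0.05],[255,0,0,0,0],[255,0,0,0,0]]}}

```text
time_s: 14.97
position: [0.49, 0.0519, 0.0666]
tcp_rot: [[0.419, 0.908, 0.0], [0.908, -0.419, -0.0], [0.0, 0.0, -1.0]]
force: [-1.0, -0.4, -0.3]
opening: 0.003
grasp_force: 0.1
```

>>> {"method": "send_rows", "body": {"plan": [[255,0.0007,0.00224,0,0.05],[255,0,0,0,0],[255,0,0,0,0]]}}

```text
time_s: 15.22
position: [0.4923, 0.0516, 0.0666]
tcp_rot: [[0.464, 0.886, 0.0], [0.886, -0.464, -0.0], [0.0, 0.0, -1.0]]
force: [0.4, -0.3, -0.2]
opening: 0.005
grasp_force: 0.1
```

```bash
python3 -c "
from h import *
st()"
```

```text
15.22 a -0.0437 0.0147 yaw -27.66 Ftool [-0.14  0.49  0.22] M [-0.063  0.095 -0.006] T -0.021 tau1 [0.01457001 0.0306893 ]
```

>>> {"method": "send_rows", "body": {"plan": [[255,0.0007,0.00224,0,0.05],[255,0,0,0,0],[255,0,0,0,0]]}}

```text
time_s: 15.47
position: [0.4946, 0.0512, 0.0666]
tcp_rot: [[0.508, 0.861, 0.0], [0.861, -0.508, -0.0], [0.0, 0.0, -1.0]]
force: [0.1, -0.2, -0.2]
opening: 0.001
grasp_force: 0.1
```

>>> {"method": "send_rows", "body": {"plan": [[255,0.0007,0.00224,0,0.05],[255,0,0,0,0],[255,0,0,0,0]]}}

```text
time_s: 15.72
position: [0.4968, 0.0507, 0.0665]
tcp_rot: [[0.55, 0.835, 0.0], [0.835, -0.55, -0.0], [0.0, 0.0, -1.0]]
force: [-1.0, 0.8, 0.2]
opening: 0.005
grasp_force: 0.1
```

>>> {"method": "send_rows", "body": {"plan": [[255,0.0007,0.00224,0,0.05],[255,0,0,0,0],[255,0,0,0,0]]}}

```text
time_s: 15.97
position: [0.4991, 0.05, 0.0666]
tcp_rot: [[0.591, 0.806, 0.0], [0.806, -0.591, -0.0], [0.0, 0.0, -1.0]]
force: [-0.8, -0.3, 0.3]
opening: -0.001
grasp_force: 0.1
```

>>> {"method": "send_rows", "body": {"plan": [[255,0.0007,0.00224,0,0.05],[255,0,0,0,0],[255,0,0,0,0]]}}

```text
time_s: 16.22
position: [0.5013, 0.0492, 0.0666]
tcp_rot: [[0.631, 0.776, 0.0], [0.776, -0.631, -0.0], [0.0, 0.0, -1.0]]
force: [-0.4, 0.5, 0.7]
opening: 0.002
grasp_force: 0.1
```

>>> {"method": "send_rows", "body": {"plan": [[255,0.0007,0.00224,0,0.05],[255,0,0,0,0],[255,0,0,0,0]]}}

```text
time_s: 16.47
position: [0.5035, 0.0484, 0.0666]
tcp_rot: [[0.669, 0.743, 0.0], [0.743, -0.669, -0.0], [0.0, 0.0, -1.0]]
force: [-0.3, 0.6, 0.8]
opening: 0.006
grasp_force: 0.1
```

```bash
python3 -c "
from h import *
st()
p,d=capture('scene');cv2.imwrite('pics/s5.png',cv2.resize(p[200:380,220:460],(800,600)))"
```

```text
16.47 a -0.0438 0.0146 yaw -41.98 Ftool [ 0.22 -0.65 -0.77] M [-0.078  0.132  0.016] T 0.028 tau1 [-0.03558944  0.03033127]
```

View pics/s5.png

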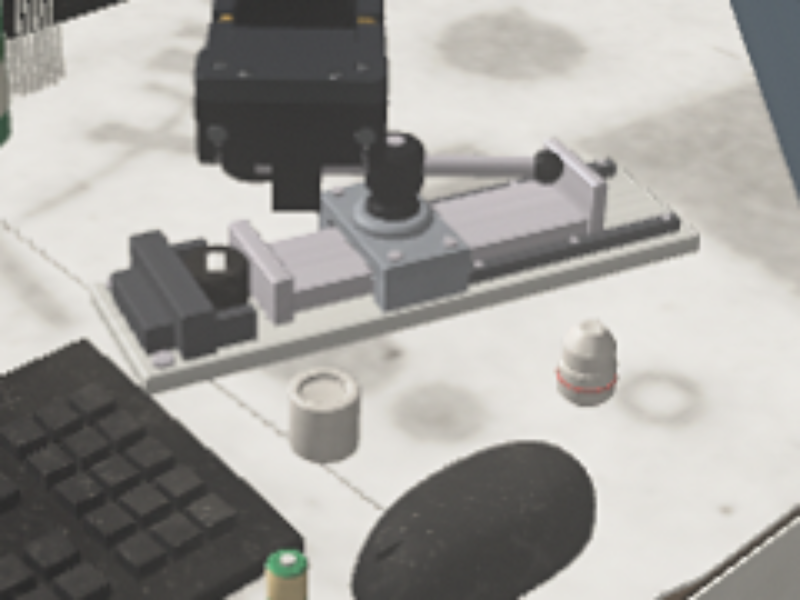

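The bar follows the finger: ball A is now at (547,165), and the fence and specimen are unchanged. The knob is still loose at about 147°, so I'll continue.

>>> {"method": "send_rows", "body": {"plan": [[255,0.0007,0.00224,0,0.05],[255,0,0,0,0],[255,0,0,0,0]]}}

```text
time_s: 16.77
position: [0.5056, 0.0474, 0.0666]
tcp_rot: [[0.705, 0.709, 0.0], [0.709, -0.705, -0.0], [0.0, 0.0, -1.0]]
force: [0.5, -0.2, -0.0]
opening: 0.009
grasp_force: 0.1
```

>>> {"method": "send_rows", "body": {"plan": [[255,0.0007,0.00224,0,0.05],[255,0,0,0,0],[255,0,0,0,0]]}}

```text
time_s: 17.02
position: [0.5077, 0.0463, 0.0666]
tcp_rot: [[0.74, 0.673, 0.0], [0.673, -0.74, -0.0], [0.0, 0.0, -1.0]]
force: [-0.2, 0.5, 1.0]
opening: 0.001
grasp_force: 0.1
```

>>> {"method": "send_rows", "body": {"plan": [[255,0.0007,0.00224,0,0.05],[255,0,0,0,0],[255,0,0,0,0]]}}

```text
time_s: 17.27
position: [0.5097, 0.0451, 0.0666]
tcp_rot: [[0.772, 0.635, 0.0], [0.635, -0.772, -0.0], [0.0, 0.0, -1.0]]
force: [0.0, -0.0, -0.4]
opening: 0.004
grasp_force: 0.1
```

>>> {"method": "send_rows", "body": {"plan": [[255,0.0007,0.00224,0,0.05],[255,0,0,0,0],[255,0,0,0,0]]}}

```text
time_s: 17.52
position: [0.5116, 0.0438, 0.0666]
tcp_rot: [[0.803, 0.596, 0.0], [0.596, -0.803, -0.0], [0.0, 0.0, -1.0]]
force: [-0.7, -0.4, 0.7]
opening: 0.004
grasp_force: 0.1
```

```bash
python3 -c "
from h import *
st()"
```

```text
17.52 a -0.0439 0.0144 yaw -53.44 Ftool [-0.82 -0.06 -0.69] M [-0.082  0.141  0.004] T 0.003 tau1 [-0.05284292  0.02994813]
```

>>> {"method": "send_rows", "body": {"plan": [[255,0.0007,0.00224,0,0.05],[255,0,0,0,0],[255,0,0,0,0]]}}

```text
time_s: 17.77
position: [0.5136, 0.0424, 0.0666]
tcp_rot: [[0.832, 0.555, 0.0], [0.555, -0.832, -0.0], [0.0, 0.0, -1.0]]
force: [-0.2, 1.3, -0.4]
opening: 0.007
grasp_force: 0.1
```

>>> {"method": "send_rows", "body": {"plan": [[255,0.0007,0.00224,0,0.05],[255,0,0,0,0],[255,0,0,0,0]]}}

```text
time_s: 18.02
position: [0.5153, 0.041, 0.0666]
tcp_rot: [[0.859, 0.512, 0.0], [0.512, -0.859, -0.0], [0.0, 0.0, -1.0]]
force: [-0.0, 0.8, 0.6]
opening: 0.003
grasp_force: 0.1
```

>>> {"method": "send_rows", "body": {"plan": [[255,0.0007,0.00224,0,0.05],[255,0,0,0,0],[255,0,0,0,0]]}}

```text
time_s: 18.27
position: [0.5165, 0.0399, 0.0665]
tcp_rot: [[0.883, 0.469, -0.001], [0.469, -0.883, 0.001], [-0.001, -0.001, -1.0]]
force: [-1.1, 2.8, -0.4]
opening: 0.004
grasp_force: 1.5
```

>>> {"method": "send_rows", "body": {"plan": [[255,0.0007,0.00224,0,0.05],[255,0,0,0,0],[255,0,0,0,0]]}}

```text
time_s: 18.52
position: [0.5181, 0.0383, 0.0665]
tcp_rot: [[0.906, 0.424, -0.001], [0.424, -0.906, 0.001], [-0.001, -0.001, -1.0]]
force: [-1.6, 5.3, 1.2]
opening: 0.007
grasp_force: 2.2
```

```bash
python3 -c "
from h import *
st()"
```

```text
18.52 a -0.0436 0.0151 yaw -64.9 Ftool [ 0.79 -5.53 -1.15] M [0.649 0.385 0.044] T 0.241 tau1 [-2.3634591   0.06973322]
```

The knob bit at about t=18.27 (TCP polar angle about 47° around the knob axis); it stands at 44.2° now. The target is about 2°, so about 0.73 rad more.

>>> {"method": "send_rows", "body": {"plan": [[255,0.0007,0.00224,0,0.05],[255,0.0007,0.00224,0,0.05],[255,0.0007,0.00224,0,0.05],[255,0.0007,0.00224,0,0.05],[255,0.0007,0.00224,0,0.05],[255,0.0007,0.00224,0,0.05],[255,0.0007,0.00224,0,0.05],[255,0.0007,0.00224,0,0.05],[255,0,0,0,0],[255,0,0,0,0]]}}

```text
time_s: 19.35
position: [0.5283, 0.0223, 0.0665]
tcp_rot: [[0.999, 0.038, -0.001], [0.038, -0.999, 0.0], [-0.001, -0.0, -1.0]]
force: [-0.7, 4.5, 0.6]
opening: 0.004
grasp_force: 2.1
```

```bash
python3 -c "
from h import *
st()
q=read_state()['position'][:2]-AX;print(np.degrees(np.arctan2(q[1],q[0])),np.hypot(*q))"
```

```text
19.35 a -0.0439 0.0145 yaw -87.82 Ftool [-0.57 -4.51 -0.64] M [0.664 0.334 0.025] T 0.198 tau1 [-2.32391886  0.05345994]
20.488580340015492 0.046258683536961054
```

>>> {"method": "send_rows", "body": {"plan": [[255,0.0007,0.00224,0,0.05],[255,0.0007,0.00224,0,0.05],[255,0.0007,0.00224,0,0.05],[255,0.0007,0.00224,0,0.05],[255,0.0007,0.00224,0,0.05],[255,0.0007,0.00224,0,0.05],[255,0.0003,0.0009,0,0.02],[255,0,0,0,0],[255,0,0,0,0],[255,0,0,0,0]]}}

```text
time_s: 20.18
position: [0.5315, 0.0078, 0.0664]
tcp_rot: [[0.96, -0.279, -0.0], [-0.279, -0.96, 0.0], [-0.0, -0.0, -1.0]]
force: [-0.2, 5.1, -0.6]
opening: 0.006
grasp_force: 2.4
```

```bash
python3 -c "
from h import *
st()
q=read_state()['position'][:2]-AX;print(np.degrees(np.arctan2(q[1],q[0])),np.hypot(*q))"
```

```text
20.18 a -0.0442 0.0146 yaw -106.18 Ftool [-1.64 -4.88  0.62] M [0.846 0.209 0.027] T 0.216 tau1 [-2.72128902  0.02554073]
2.0759255164016386 0.04651430427563422
```

On target. Retreat, lift, and check.

>>> {"method": "send_rows", "body": {"plan": [[255,0,-0.004,0,0],[255,0,-0.006,0,0],[255,0,-0.008,0,0],[255,0,0,0,0],[255,0,0,-0.02,0],[255,0,0,-0.035,0],[255,0,0,-0.04,0],[255,0,0,-0.04,0],[255,0,-0.03,-0.02,0],[255,0,-0.04,0,0],[255,0,-0.04,0,0],[255,0,-0.04,0,0],[255,0,-0.04,0,0],[255,0,0,0,0],[255,0,0,0,0]]}}

```text
time_s: 21.43
position: [0.5901, 0.2091, 0.2213]
tcp_rot: [[0.961, -0.276, 0.001], [-0.276, -0.961, -0.001], [0.001, 0.0, -1.0]]
force: [-0.4, -0.5, -0.1]
opening: 0.007
grasp_force: 0.0
```

```bash
python3 -c "
from h import *
st()
p,d=capture('top');cv2.imwrite('pics/t6.png',cv2.resize(p[170:330,225:385],(600,600)))
a,_=capture('scene');cv2.imwrite('pics/s6.png',cv2.resize(a[200:380,220:460],(800,600)))"
```

```text
21.43 a -0.045 0.2241 yaw -106.03 Ftool [-0.21  0.6   0.13] M [-0.027  0.175 -0.019] T 0.017 tau1 [1.34804506 0.03275695]
```

View pics/t6.png

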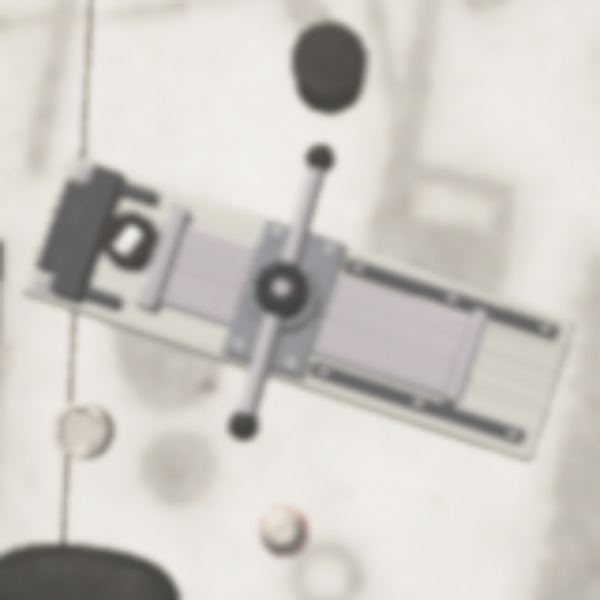

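View pics/s6.png

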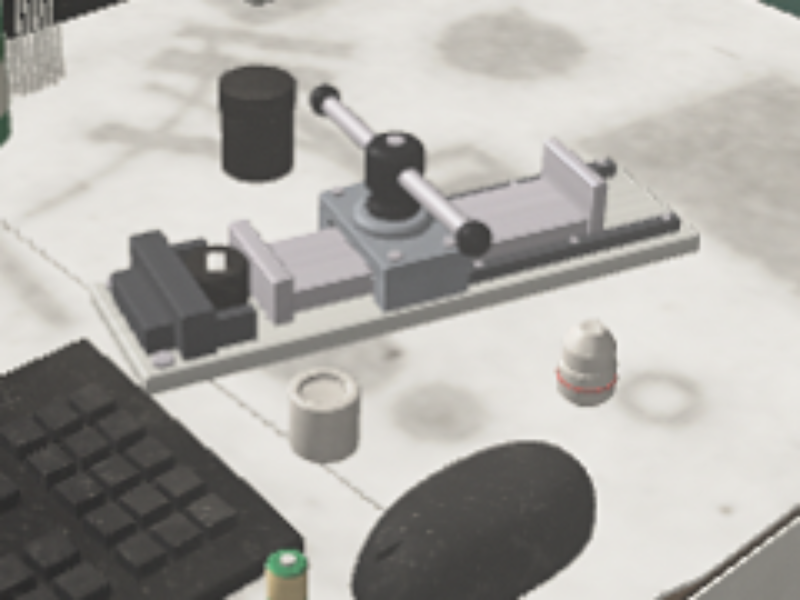

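The bar ends are at (320,157) and (243,426), about −16° as expected. The specimen at (130,240) is clamped between jaw and stop, and the can, objective and plug have not moved.

```bash
python3 -c "
from rig import *
print(hand_in())"
```

```text
the job is handed in; nothing more can be done
None
```

I closed the fence firmly on the specimen, turned the knob about 45° past the bite I felt (estimated to within a degree or so), left the lens can, objective and die plug unmoved, and handed the job in at about 21.5 s; no verdict came back.

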